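# Tilt the egg-turning tray

### The job

Turn the brown eggs: lift the red knob of the tray that holds the brown eggs until that tray slopes at 35 degrees to the table, knob end high, and let go so that it stays there by itself. Leave the tray of white eggs as it is.

Things in the scene. Friction and masses are not known exactly. Their poses are not given: they have to be found in the camera images.
- brown_tray (a joint): tilt of the tray of nine brown eggs on its stand, in rad: 0 is level, positive with the knob end up, stops at -0.5 and +1.0. The pivot is stiff (0.35 N m of friction, about 2 N at the knob) and stays wherever it is left; at the start the knob end hangs below level
- brown_knob (a point): centre of the red ball knob, 32 mm in diameter, on the tray of brown eggs. The ball sits on the end of a steel stem 10 mm thick, 180 mm from the pivot axis and level with it when the tray is level; it is 85 mm clear of the tray's edge, with nothing beside or above it. The stem runs from ball to tray along the point's x axis. The ball can turn in the fingers as the tray tilts
- brown_pivot (a point): middle of the pivot axis of the brown eggs' tray, 150 mm above the table, fixed to its wooden stand. The axis is level, along this point's y; the knob is on the robot's side (-x of this point). The tray is 190 x 170 mm, its eggs stand up to 45 mm above the axis; the stand's two side posts reach 179 mm above the table
- white_knob (a point): centre of the like red ball knob on the other, identical cradle, whose tray holds nine white eggs: not to be moved. Nothing on this cradle reaches more than 230 mm above the table

How it is judged:
By the outcome, as a careful person would: the job done as asked, in the order asked, and still so for the second after the job is handed in, with the robot touching nothing.
It also fails if it takes over 40 s, if anything falls off the work surface, if the arm or the gripper's body presses on something with over 40 N, if the wrist force passes 120 N, or if a joint passes its speed limit or range.

### The arm

A 6-joint arm with a two-finger parallel gripper is mounted at the origin on the work surface. World frame = base frame: x ahead of the robot, y to its left, z up, the work surface at z = 0. Lengths are in m, angles in rad, forces in N, time in s.
With the tool pointing down it reaches from about 0.25 to 0.8 m from the base axis. Payload 3.9 kg.
Tool frame: the origin (TCP) lies between the finger pads; the fingertips stand 17 mm ahead of it and the grasp point (between the pads) lies 2 mm behind it; z points along the fingers, y is the direction in which the jaws open and shut (so a half turn about z gives the same grasp; the last joint's range is limited). The gripper opens to 85 mm and grips with 20 to 120 N. Pads are 22 mm wide; open, the fingers measure 114 mm over their backs; the gripper's body (76 mm by 85 mm) begins 54 mm behind the grasp point. The pads swing forward as they close: fully open they stand 13 mm farther back than shut.
Start: joints at [-1.284, 0.26, -0.138, 1.173, 0, 1.571], TCP at [0.149, -0.504, 0.248] pointing down, gripper open.
Joint ranges: [-2.78, 2.78], [-0.83, 1.72], [-1.28, 1.37], [-1.9, 2.12], [-1.57, 1.48], [-3.14, 3.14]. Speed limits (rad/s): [2.57, 2.57, 3.14, 3.14, 3.14, 3.14].

### API

Orientations are given as a 3x3 rotation matrix whose columns are the frame's x, y, z axes.
In Python, from workcell import readout, eyes, job gives the robot as it stands.
- The arm moves only by the shell command python3 -m jog 'ROWS' [FORCE]. ROWS is JSON, a list of rows, each a list of 3 entries, a list of its own where there are three numbers: the shift along the tool's x, y, z each as a share of 10 cm, from -1 to 1, then the turn, a rotation vector about the tool's x, y, z each as a share of pi rad, from -1 to 1, then the closure, from 0 (fully open) to 1 (shut). A call has 1 to 20 rows; each row is the pose to reach, as a shift and turn from the pose commanded when the call began, along the tool's axes at that moment, turning the shorter way round; what a row does not reach only later rows make up. A row lasts 1/10 s, in which the tool goes at most 50 mm and 8.59 degrees, less where a joint would pass 70% of its speed; a pose out of reach is approached as far as the arm can. A call with a number of a shift or a turn outside -1 to 1 is refused whole. A call with a gripper value outside its range is refused whole. The fingers move at their own pace and stop on an object; FORCE is the grip in N (left out, the last holds). Time passes only in rows, so rows that repeat a pose let the fingers close. It gives the time, the measured TCP pose, the force and the opening at its end, in the units of the state.
- readout.sense(): the state, without advancing time (a new reading comes with each control period).
- eyes.get_image(name): name is "scene" or "top"; returns (picture, depth): 480x640x3 uint8, red, green, blue; 480x640 float32, m along the optical axis (not along the pixel's ray), 0 where there is no reading.
- eyes.camera_info(name): a dict with "fx", "fy", "cx", "cy" (pixels), "k1" (the pictures are not rectified: a ray, as slopes to the right and down, at radius r is drawn at 1 + k1 r^2 times it, then the intrinsics apply), "rvec" (rotation vector, rad) and "tvec" (3), from world to camera coordinates, as OpenCV has them. Camera axes: x right, y down, z forward; pixel columns grow to the right and rows downward; lengths in m; the calibration is good to about 2 mm. A picture is of the moment at which its call begins. camera_info takes no time and is no camera call.
- job.close_job(): hands the job in, once; it reports no verdict.
The state is a dict: "t": time; "joint_pos": joint angles; "qvel": joint speeds; "tau": joint torques, N m; "position": TCP position; "tcp_rot": TCP orientation; "wrist_force": force on the tool from outside, world axes, zero at the start; "torque": the same for the moment, N m; "width": finger opening in m.
Only numpy, scipy, OpenCV 4.12 (cv2) and the standard library are available. Lean on these libraries where they do the work, as an engineer would, in place of code of your own. Each camera call takes 0.05 s, during which the arm holds its last target. There are 200 camera calls.

## Working session

There is one attempt and no reset: what is moved stays moved. The work goes in short steps, Python scripts to look and compute and a shell command to move; the robot and the scene stay as the last step left them, time stands still between calls to the robot, and variables do not carry over. Pictures are saved under pics/ and viewed, about 8 in all and at most 12, crops included, and the job is handed in when it is done.

```bash
ls; mkdir -p pics; cat > h.py <<'E'
import numpy as np, cv2
from workcell import readout, eyes, job
def cam(n):
    i=eyes.camera_info(n); R,_=cv2.Rodrigues(np.array(i["rvec"],float)); return i,R,np.array(i["tvec"],float).ravel()
def rays(n,uv):
    i,R,t=cam(n); uv=np.atleast_2d(np.array(uv,float))
    d=np.stack([(uv[:,0]-i["cx"])/i["fx"],(uv[:,1]-i["cy"])/i["fy"]],1); s=d.copy()
    for _ in range(20): s=d/(1+i["k1"]*(s**2).sum(1,keepdims=True))
    return -R.T@t,np.c_[s,np.ones(len(s))]@R   # slope rays (z=1), world
def pts(n,uv,depth):
    o,d=rays(n,uv); return o+d*np.atleast_1d(depth)[:,None]
def onz(n,uv,z):
    o,d=rays(n,uv); return o+d*((z-o[2])/d[:,2])[:,None]
def red(im):
    h=cv2.cvtColor(im,cv2.COLOR_RGB2HSV); return (((h[...,0]<8)|(h[...,0]>172))&(h[...,1]>150)&(h[...,2]>70)).astype(np.uint8)
def blobs(m,a=30):
    n,l,s,c=cv2.connectedComponentsWithStats(m); return [(l==k,s[k],c[k]) for k in range(1,n) if s[k][4]>=a]
E
python3 - <<'E'
from h import *
for n in("scene","top"):
    im,d=eyes.get_image(n); cv2.imwrite(f"pics/{n}0.png",im[...,::-1]); np.savez(f"{n}0.npz",im=im,d=d)
    print(n,-cam(n)[1].T@cam(n)[2])
    for m,s,c in blobs(red(im)):
        v,u=np.nonzero(m&(d>0)); P=pts(n,np.c_[u,v],d[v,u])
        print(s,c.round(1),np.median(P,0).round(4) if len(P) else None,P.min(0).round(3),P.max(0).round(3))
print(readout.sense())
E
```

```text
pics
scene [ 1.00279591 -0.00357532  0.86760648]
[249 203  16  15 165] [257.1 209.2] [ 0.4519 -0.1351  0.1299] [ 0.38  -0.153  0.002] [ 0.461 -0.123  0.137]
[423 218  16  17 182] [430.5 225.3] [0.4974 0.201  0.1355] [0.429 0.188 0.002] [0.508 0.233 0.144]
[ 445  418   48   62 1155] [459.8 447. ] [0.8699 0.2195 0.0222] [ 0.821  0.199 -0.003] [0.92  0.286 0.029]
[272 424  12   5  57] [277.6 426.1] [ 0.8505 -0.0783  0.079 ] [ 0.847 -0.089  0.071] [ 0.854 -0.07   0.084]
top [ 0.50099803 -0.02657541  0.98265739]
[ 146   73   65   63 1382] [184.4 112.3] [0.8605 0.2371 0.0215] [0.826 0.199 0.001] [0.953 0.329 0.104]
[344 103  10   9  72] [348.7 107.3] [ 0.8524 -0.0793  0.0776] [ 0.849 -0.087  0.064] [ 0.86  -0.07   0.083]
[181 293  18  18 252] [189.4 301.1] [0.4931 0.2023 0.1339] [ 0.478  0.19  -0.003] [0.507 0.255 0.142]
[380 317  18  17 250] [388.5 325. ] [ 0.4484 -0.1362  0.1296] [ 0.434 -0.151  0.116] [ 0.462 -0.122  0.136]
{'t': 0.1, 'joint_pos': array([-1.28396759e+00,  2.60621452e-01, -1.39249870e-01,  1.17269770e+00,
       -1.18123780e-05,  1.57077696e+00]), 'qvel': array([0.00083748, 0.0003092 , 0.00217333, 0.00047172, 0.0008991 ,
       0.00214784]), 'tau': array([-5.05649987e-04, -4.06507981e+01,  2.54527205e+01,  1.01564935e-02,
       -1.88917061e-04, -1.88693264e-05]), 'position': array([ 0.14835954, -0.5029905 ,  0.24754276]), 'tcp_rot': array([[ 9.59140400e-01,  2.82930081e-01, -5.12847131e-04],
       [ 2.82930545e-01, -9.59138899e-01,  1.69693374e-03],
       [-1.17780327e-05, -1.77269782e-03, -9.99998429e-01]]), 'wrist_force': array([-0.34890346,  0.15816039,  0.33058289]), 'torque': array([-0.03071399, -0.00438284,  0.0412169 ]), 'width': 0.08537002362913308}
```

View pics/scene0.png

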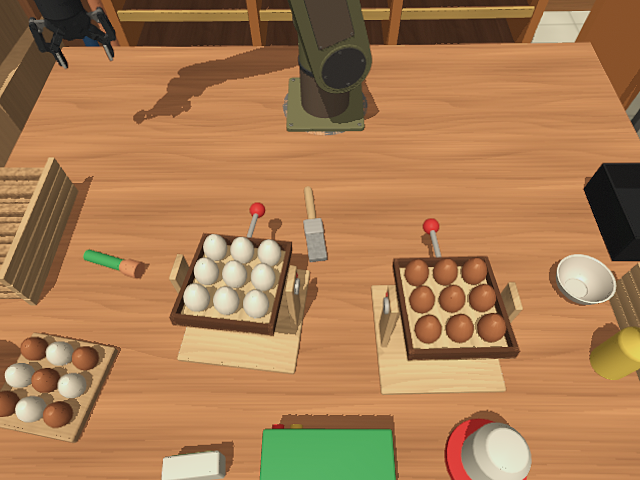

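View pics/top0.png

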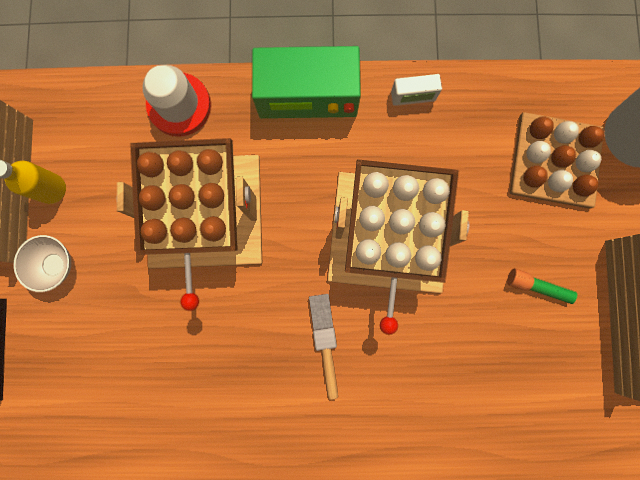

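The scene view shows the brown tray on the right with its knob at (430,225). In the top view it is on the left, knob at (189,301), with the posts at about (123,197) and (247,195). The white cradle is on the -y side, with its knob in the top view at (388,325). Next I triangulate the knob and locate the pivot.

```bash
cat >> h.py <<'E'
def tri(a,b):
    (o1,d1),(o2,d2)=rays("scene",a),rays("top",b); d1,d2=d1[0],d2[0]
    k=np.linalg.lstsq(np.c_[d1,-d2],o2-o1,rcond=None)[0]; p,q=o1+k[0]*d1,o2+k[1]*d2
    return (p+q)/2,np.linalg.norm(p-q)
def ball(im,near):
    b=min([b for b in blobs(red(im)) if b[1][4]<600],key=lambda b:np.hypot(*(b[2]-near)))
    c=max(cv2.findContours(b[0].astype(np.uint8),cv2.RETR_EXTERNAL,cv2.CHAIN_APPROX_NONE)[0],key=len)
    return cv2.minEnclosingCircle(c)
def tilt_plane(n,im,d,piv,xax):   # dark rim/tray points -> cloud near the pivot
    v,u=np.nonzero(d>0); P=pts(n,np.c_[u,v],d[v,u]); return P,im[v,u]
E
python3 - <<'E'
from h import *
S=np.load("scene0.npz");T=np.load("top0.npz")
for a,b in(((430,225),(189,301)),((257,209),(388,325))):
    ca,cb=ball(S["im"],a),ball(T["im"],b); p,e=tri(ca[0],cb[0]); print("knob",p.round(4),e.round(4),ca[1],cb[1])
# posts
for n,D in(("scene",S),("top",T)):
    im,d=D["im"],D["d"]; v,u=np.nonzero(d>0); P=pts(n,np.c_[u,v],d[v,u]); 
    m=np.zeros(d.shape,np.uint8); h=cv2.cvtColor(im,cv2.COLOR_RGB2HSV)[v,u]
    k=(abs(P[:,2]-.177)<.008)&(P[:,0]>.5)&(P[:,0]<.85)&(P[:,1]>.05)&(P[:,1]<.4)&(h[:,2]>130)&(h[:,0]>12); m[v[k],u[k]]=1
    I=np.zeros(d.shape+(3,)); I[v,u]=P
    for q,s,c in blobs(m,12): print(n,s,c.round(0),I[q].mean(0).round(4),I[q].min(0).round(3),I[q].max(0).round(3))
    k=(P[:,0]>.5)&(P[:,0]<.85)&(P[:,1]>.05)&(P[:,1]<.4)&(h[:,2]<90)&(h[:,1]>80)&(P[:,2]>.1)
    Q=P[k]; 
    for _ in range(8):
        c=Q.mean(0); w=np.linalg.svd(Q-c,full_matrices=False)[2][2]; r=(Q-c)@w; Q=Q[abs(r)<max(.004,1.2*r.std())]
    w*=np.sign(w[2]); print(n,"dark plane",w.round(3),c.round(3),len(Q),"tilt",np.degrees(np.arctan2(np.hypot(*w[:2]),w[2])).round(1))
# stem in top: gray pixels between knob and tray
im=T["im"];h=cv2.cvtColor(im,cv2.COLOR_RGB2HSV);g=((h[...,1]<70)&(h[...,2]>60)).astype(np.uint8);g[:254]=0;g[294:]=0;g[:,:165]=0;g[:,215:]=0
v,u=np.nonzero(g);print(len(u),cv2.fitLine(np.c_[u,v].astype(np.float32),cv2.DIST_HUBER,0,.01,.01).ravel(), u.min(),u.max())
E
```

```text
knob [0.4928 0.2046 0.126 ] 0.0005 8.093693733215332 9.0784912109375
knob [ 0.4481 -0.1375  0.1224] 0.0006 7.738234519958496 9.073531150817871
scene [508 282  14  30 202] [515. 297.] [0.67   0.3085 0.1789] [0.644 0.302 0.17 ] [0.693 0.315 0.183]
scene [387 285  11  30 217] [392. 299.] [0.6743 0.1087 0.1789] [0.648 0.102 0.169] [0.697 0.115 0.183]
scene [409 288   6   9  12] [411. 292.] [0.6591 0.1415 0.1762] [0.653 0.138 0.17 ] [0.665 0.146 0.181]
scene [434 293   2  11  13] [435. 298.] [0.6714 0.1782 0.1776] [0.665 0.177 0.171] [0.678 0.18  0.184]
scene [463 293   3  14  15] [464. 300.] [0.6736 0.2269 0.1757] [0.664 0.224 0.169] [0.682 0.229 0.184]
scene [433 332   9  11  17] [438. 337.] [0.7387 0.1749 0.1767] [0.732 0.167 0.169] [0.745 0.18  0.184]
scene dark plane [-0.13  -0.018  0.991] [0.703 0.213 0.16 ] 520 tilt 7.5
top [185 151   8  11  14] [190. 156.] [0.7348 0.1944 0.1764] [0.726 0.19  0.172] [0.744 0.203 0.183]
top [236 177   8  31 212] [239. 191.] [0.6722 0.1104 0.1784] [0.648 0.104 0.171] [0.697 0.116 0.182]
top [117 182   7  29 202] [120. 196.] [0.6678 0.3092 0.1783] [0.644 0.304 0.174] [0.692 0.315 0.183]
top [198 186   5  13  15] [199. 191.] [0.6737 0.177  0.1777] [0.663 0.172 0.175] [0.682 0.179 0.18 ]
top dark plane [-0.121 -0.014  0.993] [0.683 0.224 0.156] 306 tilt 7.0
184 [4.7794443e-02 9.9885720e-01 1.8769106e+02 2.7266846e+02] 185 191
```

Knob is at (0.493, 0.205, 0.126) and the pivot at (0.671, 0.209, 0.15) with its x axis yawed about 1.25°. That gives a start tilt of about -7.7° by height, against -7 to -7.5° from the plane fit, and a radius of 0.180, so the measurements agree. Target knob position is (0.5236, 0.206, 0.253). I lift first and turn a little to see which way joint 6 goes.

```bash
python3 -m jog '[[[0,0,-0.5],[0,0,0.042],0],[[0,0,-1],[0,0,0.084],0],[[0,0,-1],[0,0,0.084],0]]'; python3 -c "
from h import *;s=readout.sense();print(s['joint_pos'].round(3),s['position'].round(4),s['tcp_rot'].round(3))"
```

```text
t: 0.4
position: [0.1492, -0.506, 0.3546]
tcp_rot: [[1.0, 0.021, 0.003], [0.021, -1.0, -0.01], [0.003, 0.01, -1.0]]
wrist_force: [0.8, -0.1, -0.5]
width: 0.0853
[-1.284  0.236  0.103  1.428 -0.     1.837] [ 0.1492 -0.506   0.3546] [[ 1.     0.021  0.003]
 [ 0.021 -1.    -0.01 ]
 [ 0.003  0.01  -1.   ]]
```

Joint 6 would pass its range this way, so I take the half-turn the other way while travelling.

```bash
python3 -m jog '[[[0.1,-0.1,0],[0,0,-0.045],0],[[0.2,-0.2,0],[0,0,-0.09],0],[[0.3,-0.3,0],[0,0,-0.135],0],[[0.4,-0.4,0],[0,0,-0.18],0],[[0.5,-0.5,0],[0,0,-0.225],0],[[0.6,-0.6,0],[0,0,-0.27],0],[[0.7,-0.7,0],[0,0,-0.315],0],[[0.8,-0.8,0],[0,0,-0.36],0],[[0.9,-0.9,0],[0,0,-0.405],0],[[1,-1,0],[0,0,-0.45],0],[[1,-1,0],[0,0,-0.5],0],[[1,-1,0],[0,0,-0.5],0]]'; python3 -c "
from h import *;s=readout.sense();print(s['joint_pos'].round(3))"
```

```text
t: 1.6
position: [0.2463, -0.4008, 0.3478]
tcp_rot: [[-0.024, 1.0, -0.001], [1.0, 0.024, 0.001], [0.001, -0.001, -1.0]]
wrist_force: [0.6, -0.5, 1.0]
width: 0.0852
[-1.02   0.142 -0.033  1.397 -0.     0.527]
```

```bash
for i in 1 2 3 ; do :; done
python3 -m jog '[[[0.4,0.15,0],[0,0,0],0],[[0.8,0.3,0],[0,0,0],0],[[1,0.4,0],[0,0,0],0]]' | sed -n 2p
python3 -m jog '[[[0.4,0.15,0],[0,0,0],0],[[0.8,0.3,0],[0,0,0],0],[[1,0.4,0],[0,0,0],0]]' | sed -n 2p
python3 -m jog '[[[0.4,0.15,0],[0,0,0],0],[[0.8,0.3,0],[0,0,0],0],[[1,0.4,0],[0,0,0],0]]' | sed -n 2p
python3 -m jog '[[[0.4,0.15,0],[0,0,0],0],[[0.8,0.3,0],[0,0,0],0],[[1,0.4,0],[0,0,0],0]]' | sed -n 2p
python3 -m jog '[[[0.4,0.15,0],[0,0,-0.04],0],[[0.8,0.3,0],[0,0,-0.09],0],[[1,0.4,0],[0,0,-0.14],0],[[1,0.4,0],[0,0,-0.18],0],[[1,0.4,0],[0,0,-0.23],0],[[1,0.4,0],[0,0,-0.28],0],[[1,0.4,0],[0,0,-0.32],0],[[1,0.4,0],[0,0,-0.37],0],[[1,0.4,0],[0,0,-0.41],0],[[1,0.4,0],[0,0,-0.46],0],[[1,0.4,0],[0,0,-0.5],0],[[1,0.4,0],[0,0,-0.5],0]]'
python3 -c "
from h import *;s=readout.sense();print(s['joint_pos'].round(3))"
```

```text
position: [0.2836, -0.2981, 0.348]
position: [0.3214, -0.1972, 0.3482]
position: [0.3594, -0.0964, 0.3482]
position: [0.3974, 0.0045, 0.348]
t: 4.0
position: [0.4347, 0.1029, 0.348]
tcp_rot: [[-1.0, -0.02, -0.001], [-0.02, 1.0, -0.0], [0.001, -0.0, -1.0]]
wrist_force: [0.7, 0.7, -0.3]
width: 0.0852
[ 0.232  0.1   -0.082  1.389 -0.     0.213]
```

```bash
python3 -m jog '[[[-0.29,0.5,0],[0,0,0],0],[[-0.57,1,0],[0,0,0],0],[[-0.57,1,0.2],[0,0,0],0],[[-0.57,1,0.6],[0,0,0],0],[[-0.57,1,0.9],[0,0,0],0],[[-0.57,1,0.9],[0,0,0],0],[[-0.57,1,0.9],[0,0,0],0]]'
python3 - <<'E'
from h import *
P={}
for n,c in(("scene",(430,225)),("top",(189,301))):
    im,d=eyes.get_image(n); cv2.imwrite(f"pics/{n}1.png",cv2.resize(im[130:370,300:620] if n=="scene" else im[180:420,60:380],(640,480))[...,::-1])
    P[n]=ball(im,c);print(P[n])
print(tri(P["scene"][0],P["top"][0]))
E
```

```text
t: 4.7
position: [0.4892, 0.2042, 0.2585]
tcp_rot: [[-1.0, -0.02, -0.001], [-0.02, 1.0, -0.0], [0.001, -0.0, -1.0]]
wrist_force: [1.0, 0.8, 0.9]
width: 0.0857
((430.6666564941406, 226.0833282470703), 8.090306282043457)
((388.51629638671875, 324.86956787109375), 9.073531150817871)
(array([0.54638367, 0.02164061, 0.34644088]), np.float64(0.3070523746321511))
```

View pics/scene1.png

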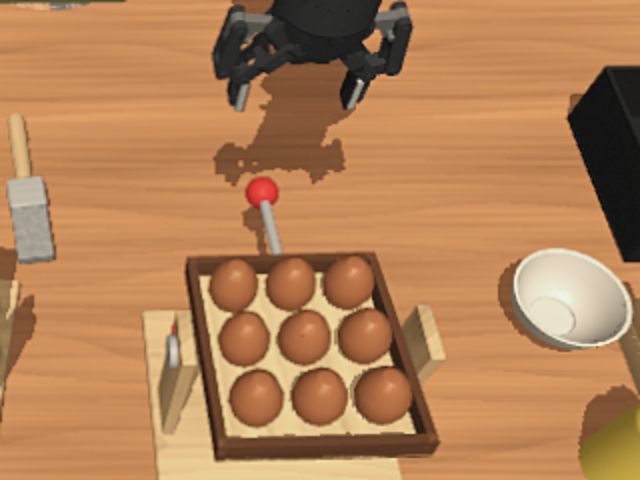

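The crop shows the open jaws straddling the ball line (fingertips at crop (240,105) and (352,102), ball at (262,192)). The top view of the brown knob is hidden by the gripper, so its match was the white knob and I disregard that triangulation. Quick check of the tip position by ray, then descend.

```bash
python3 -c "
from h import *
print(onz('scene',[[420,183],[476,181]],.2585-.005).round(4), onz('scene',[[430.67,226.08]],.126))"
python3 -m jog '[[[-0.02,0.01,0.3],[0,0,0],0],[[-0.04,0.01,0.6],[0,0,0],0],[[-0.04,0.01,0.8],[0,0,0],0],[[-0.04,0.01,0.8],[0,0,0],0]]'
```

```text
[[0.4907 0.1622 0.2535]
 [0.4872 0.258  0.2535]] [[0.49271343 0.20478383 0.126     ]]
t: 5.2
position: [0.4928, 0.2051, 0.1776]
tcp_rot: [[-1.0, -0.022, -0.002], [-0.022, 1.0, -0.001], [0.002, -0.001, -1.0]]
wrist_force: [-1.2, -0.3, -0.2]
width: 0.0855
```

```bash
python3 -m jog '[[[0,0,0.3],[0,0,0],0],[[0,0,0.53],[0,0,0],0],[[0,0,0.53],[0,0,0],0],[[0,0,0.53],[0,0,0],0]]' | sed -n 2,4p
python3 -m jog '[[[0,0,0],[0,0,0],0.5],[[0,0,0],[0,0,0],0.7],[[0,0,0],[0,0,0],1],[[0,0,0],[0,0,0],1],[[0,0,0],[0,0,0],1],[[0,0,0],[0,0,0],1],[[0,0,0],[0,0,0],1],[[0,0,0],[0,0,0],1]]' 30
```

```text
position: [0.4946, 0.206, 0.1273]
tcp_rot: [[-1.0, -0.022, 0.002], [-0.022, 1.0, 0.001], [-0.002, 0.001, -1.0]]
wrist_force: [0.2, 0.3, -0.7]
t: 6.4
position: [0.494, 0.2047, 0.1255]
tcp_rot: [[-1.0, -0.022, 0.001], [-0.022, 1.0, -0.002], [-0.001, -0.002, -1.0]]
wrist_force: [1.8, -4.7, 2.0]
width: 0.03
```

```bash
python3 - <<'E'
from h import *
im,d=eyes.get_image("scene"); cv2.imwrite("pics/scene2.png",cv2.resize(im[130:370,300:620],(640,480))[...,::-1])
s=readout.sense();print(s["t"],s["position"].round(4),s["width"],s["wrist_force"].round(1))
E
```

```text
6.45 [0.494  0.2047 0.1255] 0.029870086303112844 [ 3.  -5.   1.7]
```

View pics/scene2.png

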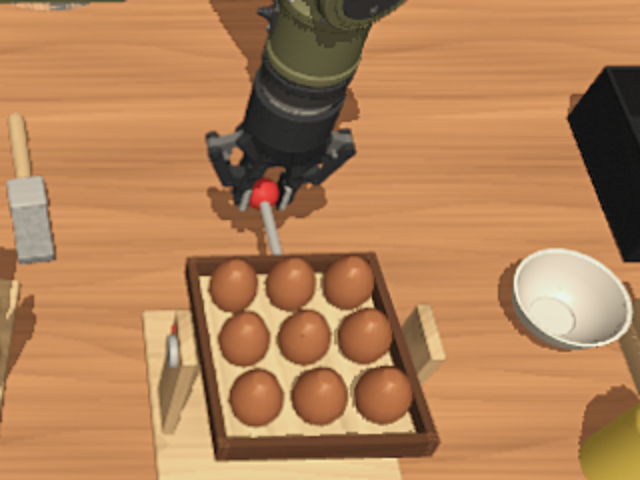

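The ball is seated between the pads (crop (264,193), opening 30 mm). I lift along the arc to about 25° and then measure.

```bash
python3 -m jog '[[[0.01,0,-0.06],[0,0,0],1],[[0.01,0,-0.11],[0,0,0],1],[[0.015,0,-0.175],[0,0,0],1],[[0.016,0,-0.24],[0,0,0],1],[[0.015,0,-0.3],[0,0,0],1],[[0.012,0,-0.365],[0,0,0],1],[[0.006,0,-0.43],[0,0,0],1],[[-0.002,0,-0.49],[0,0,0],1],[[-0.012,0,-0.55],[0,0,0],1],[[-0.023,0,-0.61],[0,0,0],1],[[-0.038,0,-0.67],[0,0,0],1],[[-0.054,0,-0.735],[0,0,0],1],[[-0.073,0,-0.795],[0,0,0],1],[[-0.093,0,-0.855],[0,0,0],1],[[-0.12,0,-0.93],[0,0,0],1],[[-0.153,0,-1],[0,0,0],1],[[-0.153,0,-1],[0,0,0],1],[[-0.153,0,-1],[0,0,0],1]]'
cat >> h.py <<'E'
PIV=np.array([.671,.209,.15]); X=np.array([.9998,.022,0])
def rimtilt(n,im,d):   # dark tray wood -> plane -> tilt about pivot y
    v,u=np.nonzero(d>0); P=pts(n,np.c_[u,v],d[v,u]); h=cv2.cvtColor(im,cv2.COLOR_RGB2HSV)[v,u]
    k=(np.linalg.norm((P-PIV)[:,:2],axis=1)<.14)&(h[:,2]<90)&(h[:,1]>80)&(P[:,2]>.07); Q=P[k]
    for _ in range(8):
        c=Q.mean(0); w=np.linalg.svd(Q-c,full_matrices=False)[2][2]; r=(Q-c)@w; Q=Q[abs(r)<max(.004,1.2*r.std())]
    w*=np.sign(w[2]); return np.degrees(np.arctan2(w@X,w[2])),len(Q)
def kt(p): return np.degrees(np.arctan2(p[2]-.15,(PIV-p)@X)),np.linalg.norm(p-PIV)
E
python3 - <<'E'
from h import *
for n in("scene","top"):
    im,d=eyes.get_image(n); cv2.imwrite(f"pics/{n}3.png",im[...,::-1]); print(n,rimtilt(n,im,d))
    if n=="scene": c=ball(im,(430,200)); print(c)
s=readout.sense();print(s["t"],s["position"].round(4),s["width"],s["wrist_force"].round(1),kt(s["position"]+[0,0,.001]))
E
```

```text
t: 8.25
position: [0.5081, 0.2051, 0.2258]
tcp_rot: [[-1.0, -0.022, -0.001], [-0.022, 1.0, -0.002], [0.001, -0.001, -1.0]]
wrist_force: [0.1, -7.1, 1.4]
width: 0.0299
scene (np.float64(77.5015827441169), 1272)
((443.26922607421875, 200.26922607421875), 9.355826377868652)
top (np.float64(76.01765238073605), 1088)
8.35 [0.5081 0.205  0.2257] 0.030001061038701645 [-0.7 -6.2  1.7] (np.float64(25.213059316933826), np.float64(0.18008622530081886))
```

View pics/scene3.png

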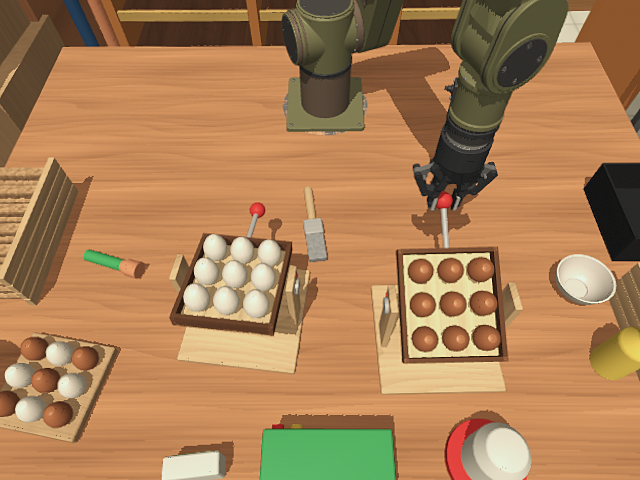

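The tray is at about 25° with the knob held at (444,200). The white tray looks unchanged. The dark-rim fit locked onto the front wall here, so I disregard it and will use the cream floor instead. Continuing to 35°.

```bash
python3 -m jog '[[[-0.025,0,-0.05],[0,0,0],1],[[-0.052,0,-0.1],[0,0,0],1],[[-0.08,0,-0.15],[0,0,0],1],[[-0.112,0,-0.2],[0,0,0],1],[[-0.145,0,-0.25],[0,0,0],1],[[-0.157,0,-0.267],[0,0,0],1],[[-0.157,0,-0.267],[0,0,0],1],[[-0.157,0,-0.267],[0,0,0],1]]'
cat >> h.py <<'E'
def floortilt(n,im,d):   # cream tray floor between the eggs
    v,u=np.nonzero(d>0); P=pts(n,np.c_[u,v],d[v,u]); h=cv2.cvtColor(im,cv2.COLOR_RGB2HSV)[v,u]; r=P-PIV; Y=np.array([-.022,.9998,0])
    k=(abs(r@Y)<.075)&(abs(r@X)<.08)&(abs(r[:,2])<.09)&(h[:,0]>15)&(h[:,0]<32)&(h[:,2]>140); Q=P[k]
    for _ in range(10):
        c=Q.mean(0); w=np.linalg.svd(Q-c,full_matrices=False)[2][2]; e=(Q-c)@w; Q=Q[abs(e)<max(.003,1.5*e.std())]
    w*=np.sign(w[2]); return np.degrees(np.arctan2(w@X,w[2])).round(2),len(Q),(w@(c-PIV)).round(4)
E
python3 - <<'E'
from h import *
for n in("scene","top"):
    D=np.load(n+"0.npz"); print("start",n,floortilt(n,D["im"],D["d"])); im,d=eyes.get_image(n); print("now",n,floortilt(n,im,d))
s=readout.sense();print(s["t"],s["position"].round(4),s["wrist_force"].round(1),kt(s["position"]+[0,0,.001]))
E
```

```text
t: 9.15
position: [0.5237, 0.2055, 0.252]
tcp_rot: [[-1.0, -0.022, -0.001], [-0.022, 1.0, -0.002], [0.001, -0.002, -1.0]]
wrist_force: [-0.1, -5.7, -0.5]
width: 0.0301
start scene (np.float64(-8.16), 2116, np.float64(-0.0091))
now scene (np.float64(32.93), 3741, np.float64(-0.0105))
start top (np.float64(-8.55), 2988, np.float64(-0.0102))
now top (np.float64(32.78), 1149, np.float64(-0.0105))
9.25 [0.5237 0.2054 0.252 ] [-0.2 -6.1 -0.4] (np.float64(34.962046133317806), np.float64(0.17976260257452611))
```

TCP says 35.0°, while the floor fits say about 32.9°. I release, back off, and measure the free tray in both views.

```bash
python3 -m jog '[[[0,0,0],[0,0,0],0.6],[[0,0,0],[0,0,0],0.3],[[0,0,0],[0,0,0],0],[[0,0,0],[0,0,0],0],[[0,0,0],[0,0,0],0],[[0,0,0],[0,0,0],0],[[0,0,-0.15],[0,0,0],0],[[0,0,-0.4],[0,0,0],0],[[0,0,-0.7],[0,0,0],0],[[0.3,0,-0.8],[0,0,0],0],[[0.7,0,-0.8],[0,0,0],0],[[1,0,-0.8],[0,0,0],0],[[1,0,-0.8],[0,0,0],0]]'
python3 - <<'E'
from h import *
c={}
for n,near in(("scene",(448,195)),("top",(180,285))):
    im,d=eyes.get_image(n); cv2.imwrite(f"pics/{n}4.png",im[...,::-1]); np.savez(f"{n}4.npz",im=im,d=d); c[n]=ball(im,near); print(n,floortilt(n,im,d),c[n])
p,e=tri(c["scene"][0],c["top"][0]); print(p.round(4),e.round(4),kt(p))
E
```

```text
t: 10.55
position: [0.4208, 0.2035, 0.3328]
tcp_rot: [[-1.0, -0.025, -0.001], [-0.025, 1.0, 0.0], [0.001, 0.0, -1.0]]
wrist_force: [1.0, 0.2, -0.1]
width: 0.0853
scene (np.float64(32.91), 3732, np.float64(-0.0105)) ((447.0555419921875, 197.05555725097656), 9.452066421508789)
top (np.float64(32.79), 1136, np.float64(-0.0105)) ((166.5, 284.0454406738281), 10.932835578918457)
[0.5194 0.205  0.2508] 0.0005 (np.float64(33.61240305670759), np.float64(0.18211219537101442))
```

View pics/top4.png

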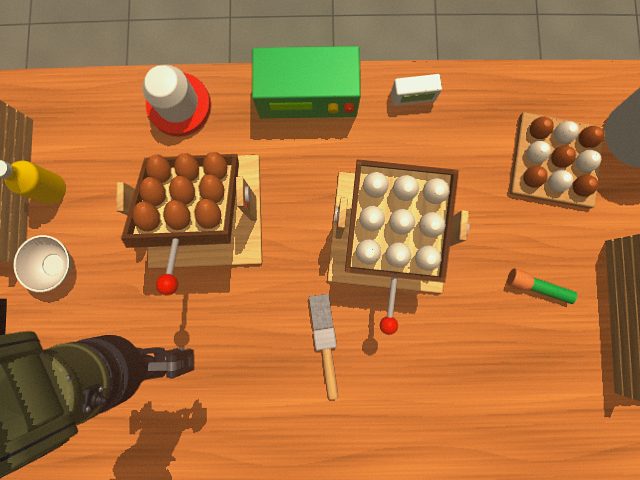

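The top view shows the brown tray staying tilted with the knob free at (166,284), the white tray untouched and the gripper clear. The knob says 33.6° and the floor 32.9°, so it is slightly short. I refine from these same saved pictures before correcting.

```bash
cat >> h.py <<'E'
def tight(n,im,d,t0):
    v,u=np.nonzero(d>0); P=pts(n,np.c_[u,v],d[v,u]); h=cv2.cvtColor(im,cv2.COLOR_RGB2HSV)[v,u]; r=P-PIV; Y=np.array([-.022,.9998,0])
    a=np.radians(t0); ex=X*np.cos(a)-np.array([0,0,np.sin(a)]); ez=X*np.sin(a)+np.array([0,0,np.cos(a)])
    l,m,w=r@ex,r@Y,r@ez; k=(abs(l)<.085)&(abs(m)<.075)&(abs(w)<.06); out=[]
    f=k&(h[:,0]>15)&(h[:,0]<32)&(h[:,2]>110)&(w<.0)   # floor
    g=(abs(l)<.105)&(abs(m)<.095)&(h[:,2]<100)&(h[:,1]>60)&(w>-.004)&(w<.04)&((abs(l)>.086)|(abs(m)>.077))  # rim
    for q in(f,g):
        L,W,M=l[q],w[q],m[q]
        for _ in range(12):
            A=np.c_[L,M,np.ones(len(L))]; c=np.linalg.lstsq(A,W,rcond=None)[0]; e=W-A@c; kk=abs(e-np.median(e))<max(.0025,1.5*e.std()); L,W,M=L[kk],W[kk],M[kk]
        out+=[round(t0-np.degrees(np.arctan(c[0])),2),len(L),c[2].round(4),e.std().round(4)]
    eg=k&(h[:,0]<14)&(w>.01); out+=[]
    return out
E
python3 - <<'E'
from h import *
for i,t in((0,-8),(4,33.5)):
    for n in("scene","top"):
        D=np.load(f"{n}{i}.npz"); print(i,n,tight(n,D["im"],D["d"],t))
E
```

```text
0 scene [np.float64(-8.17), 2179, np.float64(-0.0091), np.float64(0.0011), np.float64(-8.25), 735, np.float64(0.0106), np.float64(0.0011)]
0 top [np.float64(-8.55), 3197, np.float64(-0.0103), np.float64(0.0012), np.float64(-7.59), 206, np.float64(0.0063), np.float64(0.0012)]
4 scene [np.float64(32.9), 3427, np.float64(-0.0105), np.float64(0.0011), np.float64(33.41), 179, np.float64(0.0074), np.float64(0.0013)]
4 top [np.float64(32.8), 1180, np.float64(-0.0105), np.float64(0.001), np.float64(33.16), 365, np.float64(0.0048), np.float64(0.0014)]
```

Estimates cluster at about 33.1°. I regrasp and lift about 6 mm more along the arc, measuring in the grip before letting go.

```bash
python3 -m jog '[[[-0.4,0,0],[0,0,0],0],[[-0.8,0,0],[0,0,0],0],[[-1,0,0],[0,0,0],0],[[-1,0,0],[0,0,0],0],[[-1,0,0.3],[0,0,0],0],[[-1,0,0.6],[0,0,0],0],[[-1,0,0.8],[0,0,0],0],[[-1,0,0.83],[0,0,0],0],[[-1,0,0.83],[0,0,0],0],[[-1,0,0.83],[0,0,0],0.5],[[-1,0,0.83],[0,0,0],0.7],[[-1,0,0.83],[0,0,0],1],[[-1,0,0.83],[0,0,0],1],[[-1,0,0.83],[0,0,0],1],[[-1,0,0.83],[0,0,0],1],[[-1,0,0.83],[0,0,0],1],[[-1,0,0.83],[0,0,0],1]]' 40
python3 -m jog '[[[-0.015,0,-0.02],[0,0,0],1],[[-0.03,0,-0.04],[0,0,0],1],[[-0.036,0,-0.052],[0,0,0],1],[[-0.036,0,-0.052],[0,0,0],1],[[-0.036,0,-0.052],[0,0,0],1]]'
python3 - <<'E'
from h import *
for n in("scene","top"):
    im,d=eyes.get_image(n); print(n,tight(n,im,d,34.5))
    if n=="scene": print(ball(im,(448,195)))
E
```

```text
t: 12.35
position: [0.5241, 0.2054, 0.2491]
tcp_rot: [[-1.0, -0.022, -0.0], [-0.022, 1.0, -0.002], [0.0, -0.002, -1.0]]
wrist_force: [-1.0, -4.3, 3.2]
width: 0.0295
t: 12.85
position: [0.5269, 0.2055, 0.2534]
tcp_rot: [[-1.0, -0.023, -0.003], [-0.023, 1.0, -0.002], [0.003, -0.002, -1.0]]
wrist_force: [-2.2, -5.0, -0.2]
width: 0.0299
scene [np.float64(34.03), 3418, np.float64(-0.0105), np.float64(0.0011), np.float64(36.05), 143, np.float64(0.0048), np.float64(0.0012)]
((448.53277587890625, 197.2213134765625), 9.545770645141602)
top [np.float64(33.92), 1116, np.float64(-0.0105), np.float64(0.001), np.float64(34.16), 373, np.float64(0.0047), np.float64(0.0014)]
```

```bash
python3 -m jog '[[[-0.01,0,-0.015],[0,0,0],1],[[-0.018,0,-0.028],[0,0,0],1],[[-0.018,0,-0.028],[0,0,0],1],[[-0.018,0,-0.028],[0,0,0],1]]' | sed -n 2p
python3 - <<'E'
from h import *
for n in("scene","top"):
    im,d=eyes.get_image(n); print(n,tight(n,im,d,34.5))
E
```

```text
position: [0.5287, 0.2056, 0.2561]
scene [np.float64(35.05), 3376, np.float64(-0.0106), np.float64(0.0011), np.float64(36.37), 196, np.float64(0.0065), np.float64(0.0012)]
top [np.float64(34.97), 1045, np.float64(-0.0105), np.float64(0.001), np.float64(35.3), 354, np.float64(0.0045), np.float64(0.0015)]
```

The floor now reads 35.0° in both views. I release, back off and check.

```bash
python3 -m jog '[[[0,0,0],[0,0,0],0.6],[[0,0,0],[0,0,0],0.3],[[0,0,0],[0,0,0],0],[[0,0,0],[0,0,0],0],[[0,0,0],[0,0,0],0],[[0,0,0],[0,0,0],0],[[0,0,-0.15],[0,0,0],0],[[0,0,-0.4],[0,0,0],0],[[0,0,-0.7],[0,0,0],0],[[0.3,0,-0.8],[0,0,0],0],[[0.7,0,-0.8],[0,0,0],0],[[1,0,-0.8],[0,0,0],0],[[1,0,-0.8],[0,0,0],0],[[1,0,-0.8],[0,0,0],0],[[1,0,-0.8],[0,0,0],0]]'
python3 - <<'E'
from h import *
c={};w={}
for n,near,wn in(("scene",(448,195),(257,209)),("top",(166,284),(388,325))):
    im,d=eyes.get_image(n); cv2.imwrite(f"pics/{n}5.png",im[...,::-1]); c[n]=ball(im,near); w[n]=ball(im,wn); print(n,tight(n,im,d,34.5),c[n])
p,e=tri(c["scene"][0],c["top"][0]); print(p.round(4),e.round(4),kt(p)); print("white",tri(w["scene"][0],w["top"][0]))
E
```

```text
t: 14.95
position: [0.4307, 0.2043, 0.3371]
tcp_rot: [[-1.0, -0.023, 0.001], [-0.023, 1.0, 0.0], [-0.001, 0.0, -1.0]]
wrist_force: [0.1, 0.3, -0.1]
width: 0.0857
scene [np.float64(35.17), 3395, np.float64(-0.0107), np.float64(0.0011), np.float64(36.5), 193, np.float64(0.0066), np.float64(0.0012)] ((448.5, 196.8333282470703), 9.571465492248535)
top [np.float64(35.03), 1033, np.float64(-0.0105), np.float64(0.001), np.float64(34.32), 349, np.float64(0.0032), np.float64(0.0014)] ((165.0, 281.0), 11.180439949035645)
[0.5237 0.2054 0.2569] 0.0005 (np.float64(35.9643404017792), np.float64(0.18202687923479524))
white (array([ 0.44822575, -0.1372857 ,  0.12225604]), np.float64(9.038166672849278e-05))
```

View pics/scene5.png

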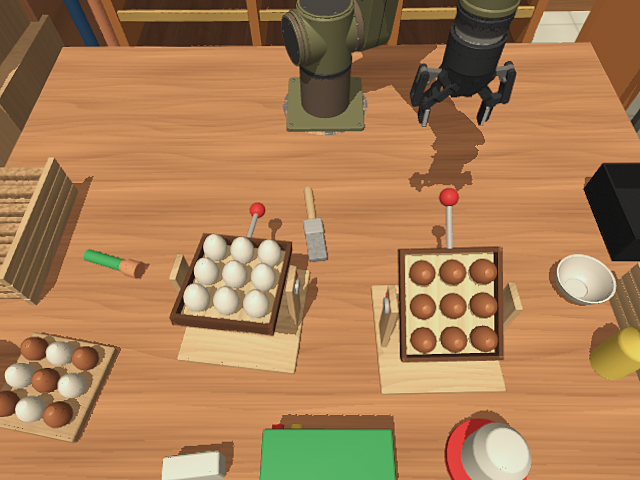

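The brown tray stands alone with its knob at (448,197), all nine eggs are in place, the white tray is unchanged with its knob at (257,209), and the gripper is clear. Handing in.

```bash
python3 -c "
from h import *;print(job.close_job())"
```

```text
the job is handed in; nothing more can be done
None
```

I lifted the brown tray by its red knob to about 35°, knob end high, let go, and backed the gripper off. The tray stayed there by itself, and I handed the job in at about 15 s.

- **First release:** it came out slightly short, at about 33°. I took hold of the knob again and raised it a little more, checking the slope before letting go.
- **Final slope:** with the knob free, the tray floor measured 35.2° in the scene view and 35.0° in the top view.
- **Checks that disagreed:** the knob's own position gave 36.0°, with its radius 2 mm too long. The tray rim, with fewer points, gave 36.5° and 34.3°. I trusted the floor, so the true slope is probably 35 to 36°.
- **White tray:** its knob is within 0.3 mm of where it started.
- **Bad readings I set aside:** an early rim fit at 25° locked onto the tray's front wall, and one top view matched the white knob because the gripper hid the brown one.
- **Forces:** the wrist force readings I printed stayed under 8 N.

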